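Fetch the die toolhead from behind the tins

ROBOT

A 7-joint arm with a two-finger parallel gripper is mounted at the origin on the work surface. World frame = base frame: x ahead of the robot, y to its left, z up, the work surface at z = 0. Lengths are in m, angles in rad, forces in N, time in s.
With the tool pointing down it reaches from about 0.425 to 0.925 m from the base axis. Payload 6.8 kg.
Tool frame: the origin (TCP) lies at the very end of the fingers, on their centre line; the grasp point (between the pads) lies 19 mm behind it; z points along the fingers, y is the line along which they close (so a half turn about z gives the same grasp; the last joint's range is limited). The gripper opens to 85 mm and grips with 20 to 120 N. Pads are 22 mm wide; open, the fingers measure 114 mm over their backs; the gripper's body (76 mm by 85 mm) begins 54 mm behind the grasp point. The pads swing forward as they close: fully open they stand 13 mm farther back than shut.
Start: joints at [1.147, 0.477, 0.022, 1.555, -0.011, 1.109, -0.083], TCP at [0.21, -0.642, 0.231] pointing down, gripper open.
Joint ranges: [-2.96, 2.96], [-0.34, 2.1], [-1.41, 1.46], [0.24, 2.44], [-1.37, 4.51], [0.17, 1.92], [-2.96, 2.96]. Speed limits (rad/s): [2.39, 2.39, 3.14, 3.14, 3.14, 3.14, 3.14].

INTERFACE

Orientations are given as a rotation vector (axis times angle).
In Python, from bench import get_obs, viewer, r gives the robot as it stands. The module is installed in compiled form; this text tells all that it offers.
- The arm moves only by the tool play_rows, never from a script. Its argument "commands" is a list that holds one entry, the list of rows, each a list of 5 numbers: the gripper's target within -1 to 1 (shut at 1, half-way at 0, fully open at -1), then the shift along the tool's x, y, z scaled (see below), then the turn about the tool's z scaled (see below). A call has 1 to 12 rows; each row is the pose to reach, as a shift and turn from the pose commanded when the call began, along the tool's axes at that moment; what a row does not reach only later rows make up. The controller multiplies each number of a shift by 0.2 m and each number of a turn by pi/2 rad. A row lasts 1/12 s, in which the tool goes at most 41.7 mm and 7.16 degrees, less where a joint would pass 70% of its speed; a pose out of reach is approached as far as the arm can. A call with a number of a shift or a turn outside -1 to 1 is refused whole. A call with a gripper value outside its range is refused whole. The fingers move at their own pace and stop on an object; "grip_force" is the grip in N (left out, the last holds). Time passes only in rows, so rows that repeat a pose let the fingers close. It gives the time, the measured TCP pose, the force, the opening and the grip force at its end, in the units of the state.
- get_obs(): the state, without advancing time (a new reading comes with each control period).
- viewer.grab_frame(name): name is "scene" or "top"; returns a dict with "pixels" (384x512x3 uint8, red, green, blue), "fovy" (degrees; the focal length in pixels is half the picture's height over the tangent of half this angle, whatever the lens; pixels are square), "cx", "cy" (the principal point, pixels), "world_to_cam" (4x4, takes a point from world to camera coordinates). Camera axes: x right, y up, looking along -z (the intrinsics and any distortion apply to the point x, -y, -z); pixel columns grow to the right and rows downward; lengths in m; the calibration is good to about 2 mm. A picture is of the moment at which its call begins. There is no depth.
- r.hand_in(): hands the job in; it is judged then, once.
Trained networks look in a picture, given as the dict that the camera call returned (one of the last four; its "shot" number tells which), for a name from the list of things; names that differ only in an ending like _2 or _b are one class to them, and where a whole thing is asked for, a point or a joint stands for the part that bears it (a point fixed in the world has none). Each returns a list of dicts, best first, with "score" (0 to 1); they miss things now and then, are a little off and sometimes report something else, mostly with a low value. They report only what shows in the picture. A call takes as long as a camera call.
- viewer.trace(picture, thing): "pixels" (384x512 bool, what is visible of it) and "rect" ([left, top, right, bottom] in pixels, round what is visible of it).
The state is a dict: "clock": time; "joints": joint angles; "qvel": joint speeds; "tau": joint torques, N m; "tcp_pos": TCP position; "orientation": TCP orientation; "contact_force": force on the tool from outside, world axes, zero at the start; "moment": the same for the moment, N m; "grip_width": finger opening in m; "gripper_force": force on a finger pad.
Only numpy, scipy, OpenCV 4.12 (cv2) and the standard library are available. Lean on these libraries where they do the work, as an engineer would, in place of code of your own. Each camera call takes 0.05 s, during which the arm holds its last target. There are 200 camera calls.

TASK

Two tall tins stand in the way of the red-ringed toolhead on the plywood rack. Set both tins on the black rubber mat, then put the toolhead squarely in the blue setup stand, centred between its two lips, while both tins still stand on the mat; after that return each tin to the middle of the pad of its own colour. Keep the tins upright and leave the other toolhead, the black one, where it is.

Things in the scene. Friction and masses are not known exactly. Their poses are not given: they have to be found in the camera images.
- toolhead: The wanted toolhead: an aluminium block with two red collars, 64 mm long (its x), 46 mm wide (its y), 32 mm high; two round collars (28 mm across, 8 mm high) and narrower stems in a row along x on its top, 55 mm high in all; 0.4 kg. Origin: centre of its underside, z up. It starts flat on the plywood rack behind and between the tins, its x about along the rack's depth. Its block can be gripped across the 46 mm width.
- orange_tin: Orange tin, upright cylinder 54 mm in diameter and 108 mm high (grip this part) with a narrower cap (38 mm in diameter) on top, 125 mm high in all, about 0.3 kg. Origin: centre of its underside, z up the tin. It starts on the pad of its own colour, within 3 mm of its centre.
- white_tin: White tin, upright cylinder 54 mm in diameter and 108 mm high (grip this part) with a narrower cap (38 mm in diameter) on top, 125 mm high in all, about 0.3 kg. Origin: centre of its underside, z up the tin. It starts on the pad of its own colour, within 3 mm of its centre.
- orange_pad: Orange disc 68 mm in diameter, 3 mm thick, fixed on the plywood rack: the place of the tin of the same colour. Origin: centre of its underside, so the tin stands 3 mm above it. The two pads' centres are 124 mm apart.
- white_pad: White disc 68 mm in diameter, 3 mm thick, fixed on the plywood rack: the place of the tin of the same colour. Origin: centre of its underside, so the tin stands 3 mm above it. The two pads' centres are 124 mm apart.
- rack: Plywood board, 180 mm (its x, depth) by 210 mm (its y), 12 mm thick, with a rim 30 mm high above the table along its far (+x) edge. Fixed. Origin: centre of its underside, on the table. The pads lie on its top at x = -25 mm, y = +62 and -62 mm; which is left and which right changes. The toolhead stands on its top near x = +6 mm, y = 0.
- mat: Black rubber mat, the side area for the tins: 220 mm (its x) by 130 mm (its y), 4 mm thick, fixed on the table left or right of the rack. Origin: centre of its underside, so a tin stands 4 mm above it. Both tins fit one behind the other along its x, for example 50 mm either side of its centre.
- stand: Blue fixed block 110 (its x) by 100 by 18 mm, dark rectangle on top; left or right of the rack, opposite the mat. Two lips 5 mm high, 60 mm long along y, 80 mm apart inside, at its x ends; the toolhead's length lies along x between them (either way round), 8 mm to spare at each end; the sides along x are open. Origin: centre of its underside, 18 mm below the seated toolhead's underside.
- black_toolhead: The other toolhead, to be left alone: black block with two brass collars, same shape, 64 mm long (its x), 46 mm wide (its y), 32 mm high; two round collars (28 mm across, 8 mm high) and narrower stems in a row along x on its top, 55 mm high in all; 0.4 kg. It lies on the table beyond the mat or the stand. Origin: centre of its underside.

How it is judged:
By the outcome, as a careful person would: the job done as asked, in the order asked, and still so for the second after the job is handed in, with the robot touching nothing.
It also fails if it takes over 128 s, if anything falls off the work surface, if the arm or the gripper's body presses on something with over 40 N, if the wrist force passes 120 N, or if a joint passes its speed limit or range.

## Working session

There is one attempt and no reset: what is moved stays moved. The work goes in short steps, Python scripts to look and compute and a tool call to move; the robot and the scene stay as the last step left them, time stands still between calls to the robot, and variables do not carry over. Pictures are saved under pics/ and viewed, at most 14 in all, crops included, and the job is handed in when it is done.

Besides the shell and the picture viewer there is one more tool, called after "Request:" as name(argument=value, ...) on one line, values as JSON. play_rows: Moves the arm, as the interface text tells. Shifts and turns lie within -1 to 1; 1 stands for 0.2 m of shift or pi/2 rad of turn. Its arguments: {"type":"object","properties":{"commands":{"type":"array","items":{"type":"array","items":{"type":"array","items":{"type":"number","minimum":-1,"maximum":1}}}},"grip_force":{"type":"number"}},"required":["commands"]}

```bash
mkdir -p pics; ls; python3 - <<'E'
from bench import get_obs, viewer, r
import cv2
o=get_obs()
for k in("clock","tcp_pos","orientation","grip_width","contact_force"):print(k,o[k])
for n in("scene","top"):
    f=viewer.grab_frame(n);cv2.imwrite(f"pics/{n}0.png",f["pixels"][:,:,::-1].copy())
    print({k:v for k,v in f.items() if k!="pixels"})
    for t in("toolhead","orange_tin","white_tin","orange_pad","white_pad","rack","mat","stand","black_toolhead"):
        print(t,[(round(d["score"],2),[int(x) for x in d["rect"]],int(d["pixels"].sum())) for d in viewer.trace(f,t)][:3])
E
```

```text
pics
clock 0.0
tcp_pos [ 0.20941106 -0.64107083  0.23030528]
orientation [-3.10075552e+00 -4.93611714e-01  6.35573622e-04]
grip_width 0.08549851126750137
contact_force [ 0.07729949 -0.51511195  0.01406223]
{'fovy': 50.80600347496101, 'cx': 256.98695684949763, 'cy': 194.80521127244424, 'world_to_cam': array([[-0.73142654,  0.6819005 ,  0.00518919,  0.43445176],
       [-0.4850465 , -0.52559381,  0.69891419,  0.24294422],
       [ 0.47931734,  0.50868739,  0.71518671, -1.15738805],
       [ 0.        ,  0.        ,  0.        ,  1.        ]]), 'shot': 1}
toolhead [(0.58, [228, 176, 260, 215], 815)]
orange_tin [(0.85, [229, 132, 255, 184], 1215)]
white_tin [(0.66, [261, 158, 290, 220], 1451), (0.48, [229, 174, 257, 185], 44)]
orange_pad [(0.58, [230, 175, 258, 185], 47)]
white_pad [(0.49, [260, 208, 287, 221], 20)]
rack [(0.93, [189, 157, 308, 251], 3484)]
mat [(0.81, [348, 224, 462, 338], 6939)]
stand [(0.91, [171, 112, 227, 147], 1218)]
black_toolhead [(0.85, [282, 323, 328, 361], 1387)]
{'fovy': 43.41311499131422, 'cx': 259.71487046192124, 'cy': 192.9881125565297, 'world_to_cam': array([[ 0.00527614, -0.9999027 , -0.01291347,  0.00990533],
       [ 0.9812578 ,  0.00268934,  0.19268083, -0.60249355],
       [-0.19262735, -0.01368805,  0.98117651, -1.23029934],
       [ 0.        ,  0.        ,  0.        ,  1.        ]]), 'shot': 2}
toolhead [(0.56, [271, 183, 288, 212], 380)]
orange_tin [(0.91, [291, 196, 312, 224], 474)]
white_tin [(0.8, [245, 190, 263, 216], 416)]
orange_pad [(0.42, [289, 224, 293, 225], 6)]
white_pad [(0.58, [245, 188, 266, 216], 486), (0.54, [242, 201, 265, 219], 141)]
rack [(0.67, [236, 165, 324, 240], 3326), (0.18, [288, 209, 311, 225], 77)]
mat [(0.74, [125, 197, 180, 278], 3807)]
stand [(0.69, [362, 210, 404, 253], 1550)]
black_toolhead [(0.9, [157, 137, 185, 162], 427)]
```

```bash
python3 - <<'E'
import cv2
for n,c in(("top",(110,430,110,290)),("scene",(130,480,90,370))):
    i=cv2.imread(f"pics/{n}0.png")[c[2]:c[3],c[0]:c[1]];s=2
    cv2.imwrite(f"pics/{n}0c.png",cv2.resize(i,None,fx=s,fy=s,interpolation=cv2.INTER_CUBIC))
E
```

```text
(no output)
```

View pics/top0c.png

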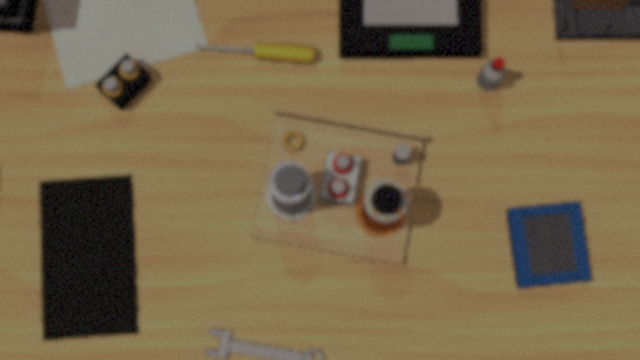

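View pics/scene0c.png

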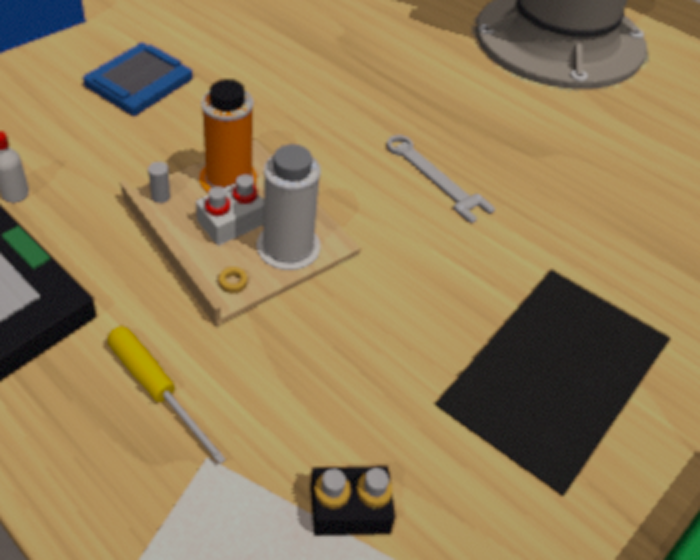

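```bash
cat > h.py <<'E'
import numpy as np, cv2
from scipy.optimize import minimize
def proj(f,P):
    P=np.asarray(P,float); W=f["world_to_cam"]; c=P@W[:3,:3].T+W[:3,3]
    F=192/np.tan(np.radians(f["fovy"])/2)
    return np.c_[f["cx"]+F*c[:,0]/-c[:,2], f["cy"]+F*c[:,1]/c[:,2]]
def back(f,uv,z):
    W=f["world_to_cam"];F=192/np.tan(np.radians(f["fovy"])/2)
    d=W[:3,:3].T@np.array([(uv[0]-f["cx"])/F,-(uv[1]-f["cy"])/F,-1]); o=-W[:3,:3].T@W[:3,3]
    return o+d*(z-o[2])/d[2]
def box(x,y,z0,z1): return np.array([[a*x/2,b*y/2,c] for a in(-1,1) for b in(-1,1) for c in(z0,z1)])
def cyl(r,z0,z1):
    t=np.linspace(0,2*np.pi,32); return np.array([[r*np.cos(a),r*np.sin(a),z] for z in(z0,z1) for a in t])
rackm=np.r_[box(.18,.21,0,.012),[[.09,s*.105,.03] for s in(-1,1)],]
blockm=[box(.064,.046,0,.032)]+[cyl(.014,.032,.04)+[s*.016,0,0] for s in(-1,1)]+[cyl(.007,.04,.055)+[s*.016,0,0] for s in(-1,1)]
M={"rack":[rackm],"mat":[box(.22,.13,0,.004)],"stand":[box(.11,.1,0,.018)],
 "tin":[cyl(.027,0,.108),cyl(.019,.108,.125)],"th":blockm}
S=8
def sil(f,parts,p,z):
    c,s=np.cos(p[2]),np.sin(p[2]);R=np.array([[c,-s,0],[s,c,0],[0,0,1]])
    im=np.zeros((384*S//2,512*S//2),np.uint8)
    for q in parts:
        uv=proj(f,q@R.T+[p[0],p[1],z])
        h=cv2.convexHull(((uv+.5)*S/2*16-8).astype(np.int32).reshape(-1,1,2))
        cv2.fillConvexPoly(im,h,255,shift=4)
    return cv2.resize(im,(512,384),interpolation=cv2.INTER_AREA)/255.
def fit(fm,parts,p0,z,yaw=True):
    """fm: list of (frame, mask)"""
    fm=[(f,cv2.GaussianBlur(m.astype(float),(0,0),1.5)) for f,m in fm]
    def cost(q):
        p=[q[0],q[1],q[2] if yaw else p0[2]]
        return sum(((cv2.GaussianBlur(sil(f,parts,p,z),(0,0),1.5)-m)**2).sum()/m.sum() for f,m in fm)
    d=[.02,.02,.15][:3 if yaw else 2]; q0=np.array(p0[:len(d)])
    r=minimize(cost,q0,method="Nelder-Mead",options=dict(initial_simplex=np.r_[[q0],q0+np.diag(d)],xatol=1e-4,fatol=1e-6,maxiter=160))
    return np.round(r.x,4),round(r.fun,4)
E
python3 - <<'E'
from bench import viewer
from h import *
import pickle
fr={n:viewer.grab_frame(n) for n in("scene","top")}
jobs=[("rack","rack",0,0),("mat","mat",0,0),("stand","stand",0,0),("orange_tin","tin",.015,.05),("white_tin","tin",.015,.05),("toolhead","th",.012,.03),("black_toolhead","th",0,.03)]
for t,m,z,zc in jobs:
    fm=[]
    for f in fr.values():
        d=viewer.trace(f,t)[0]; k=d["pixels"].astype(np.uint8)
        if t in("rack","mat","stand"):
            h=cv2.convexHull(np.argwhere(k)[:,::-1].astype(np.int32).reshape(-1,1,2)); cv2.fillConvexPoly(k,h,1)
        fm.append((f,k))
    for sub in([fm[1]],[fm[0]],fm):
        f,k=sub[0]; c=np.argwhere(k).mean(0)[::-1]; p=back(f,c,zc)
        res=[fit(sub,M[m],[p[0],p[1],y],z,m!="tin") for y in((0,) if m in("tin","rack") else (-.3,.3))]
        print(t,min(res,key=lambda a:a[1]))
E
```

```text
rack (array([ 0.5861, -0.0397, -0.1808]), np.float64(0.0022))
rack (array([ 0.5837, -0.041 , -0.182 ]), np.float64(0.0013))
rack (array([ 0.5846, -0.0403, -0.1871]), np.float64(0.0061))
mat (array([0.4881, 0.3044, 0.0807]), np.float64(0.0031))
mat (array([0.486 , 0.3037, 0.0765]), np.float64(0.0017))
mat (array([0.487, 0.304, 0.078]), np.float64(0.0065))
stand (array([ 0.5056, -0.3254,  0.1025]), np.float64(0.0044))
stand (array([ 0.5021, -0.3272,  0.0868]), np.float64(0.0049))
stand (array([ 0.5042, -0.3262,  0.1001]), np.float64(0.016))
orange_tin (array([ 0.5476, -0.0963]), np.float64(0.0017))
orange_tin (array([ 0.5426, -0.1015]), np.float64(0.0236))
orange_tin (array([ 0.5464, -0.0967]), np.float64(0.0409))
white_tin (array([0.5717, 0.0251]), np.float64(0.0025))
white_tin (array([0.5696, 0.0248]), np.float64(0.0085))
white_tin (array([0.5709, 0.0251]), np.float64(0.014))
toolhead (array([ 0.5931, -0.0408, -0.1642]), np.float64(0.0029))
toolhead (array([ 0.5898, -0.0441, -0.2297]), np.float64(0.0201))
toolhead (array([ 0.5915, -0.0421, -0.2144]), np.float64(0.0425))
black_toolhead (array([ 0.7332,  0.2627, -0.6894]), np.float64(0.0029))
black_toolhead (array([ 0.7308,  0.2612, -0.7186]), np.float64(0.0063))
black_toolhead (array([ 0.7319,  0.2615, -0.724 ]), np.float64(0.0174))
```

Request:
play_rows(commands=[[[-1,0.82,-0.73,0,0.201],[-1,0.82,-0.73,0,0.201],[-1,0.82,-0.73,0,0.201],[-1,0.82,-0.73,0,0.201],[-1,0.82,-0.73,0,0.201],[-1,0.82,-0.73,0,0.201],[-1,0.82,-0.73,0,0.201],[-1,0.82,-0.73,0,0.201]]], grip_force=40)

```text
clock: 2.47
tcp_pos: [0.3206, -0.4518, 0.2317]
orientation: [3.141, 0.003, 0.0]
contact_force: [-0.4, -1.1, 1.3]
grip_width: 0.0852
gripper_force: 0.0
```

Request:
play_rows(commands=[[[-1,0.6,-1,0,0],[-1,0.6,-1,0,0],[-1,0.6,-1,0,0],[-1,0.6,-1,0,0],[-1,0.6,-1,0,0],[-1,0.6,-1,0,0],[-1,0.6,-1,0,0]]])

```text
clock: 3.05
tcp_pos: [0.4433, -0.2481, 0.2316]
orientation: [-3.14, -0.01, -0.003]
contact_force: [0.1, 0.0, -0.2]
grip_width: 0.0855
gripper_force: 0.0
```

Request:
play_rows(commands=[[[-1,0.6,-1,0,0],[-1,0.6,-1,0,0],[-1,0.6,-1,0,0],[-1,0.6,-1,0,0],[-1,0.6,-1,0,0],[-1,0.6,-1,0,0],[-1,0.6,-1,0,0],[-1,0.6,-1,0,0]]])

```text
clock: 3.72
tcp_pos: [0.561, -0.0528, 0.231]
orientation: [3.141, 0.0, -0.0]
contact_force: [-0.3, -1.0, -0.0]
grip_width: 0.0852
gripper_force: 0.0
```

Request:
play_rows(commands=[[[-1,0.05,-0.39,0,0],[-1,0.05,-0.39,0,0],[-1,0.05,-0.39,0.1,0],[-1,0.05,-0.39,0.25,0],[-1,0.05,-0.39,0.4,0],[-1,0.05,-0.39,0.5,0],[-1,0.05,-0.39,0.5,0],[-1,0.05,-0.39,0.5,0]]])

```text
clock: 4.38
tcp_pos: [0.5696, 0.023, 0.1307]
orientation: [3.14, -0.006, -0.004]
contact_force: [0.3, -0.1, 1.2]
grip_width: 0.0854
gripper_force: 0.0
```

Request:
play_rows(commands=[[[-1,0.007,-0.01,0.1,0],[-1,0.007,-0.01,0.2,0],[-1,0.007,-0.01,0.25,0],[-1,0.007,-0.01,0.25,0],[1,0.007,-0.01,0.25,0],[1,0.007,-0.01,0.25,0],[1,0.007,-0.01,0.25,0],[1,0.007,-0.01,0.25,0],[1,0.007,-0.01,0.25,0],[1,0.007,-0.01,0.25,0],[1,0.007,-0.01,0.25,0],[1,0.007,-0.01,0.25,0]]], grip_force=40)

```text
clock: 5.38
tcp_pos: [0.5728, 0.0276, 0.083]
orientation: [3.141, -0.001, 0.004]
contact_force: [-0.0, -2.3, 7.1]
grip_width: 0.0531
gripper_force: 41.3
```

Request:
play_rows(commands=[[[1,0,0,-0.05,0],[1,0,0,-0.15,0],[1,0,0,-0.25,0],[1,0,0,-0.35,0],[1,0,0,-0.45,0],[1,0,0,-0.55,0],[1,0,0,-0.62,0],[1,0,0,-0.65,0],[1,0,0,-0.65,0]]])

```text
clock: 6.13
tcp_pos: [0.5721, 0.0283, 0.213]
orientation: [-3.141, -0.0, -0.004]
contact_force: [-0.1, -0.4, -3.7]
grip_width: 0.0534
gripper_force: 43.0
```

Request:
play_rows(commands=[[[1,-0.01,-0.05,0,0],[1,-0.03,-0.15,0,0],[1,-0.06,-0.3,0,0],[1,-0.08,-0.45,0,0],[1,-0.11,-0.6,0,0],[1,-0.13,-0.75,0,0],[1,-0.15,-0.88,0,0],[1,-0.17,-0.97,0,0],[1,-0.175,-1,0,0],[1,-0.175,-1,0,0]]])

```text
clock: 6.97
tcp_pos: [0.5347, 0.2307, 0.21]
orientation: [-3.141, -0.007, 0.004]
contact_force: [0.8, -0.9, -3.1]
grip_width: 0.0532
gripper_force: 43.1
```

Request:
play_rows(commands=[[[1,0,-0.07,0,0],[1,0,-0.2,0,0],[1,0,-0.32,0,0],[1,0,-0.4,0,0],[1,0,-0.4,0,0],[1,0,-0.4,0.1,0],[1,0,-0.4,0.25,0],[1,0,-0.4,0.4,0],[1,0,-0.4,0.5,0],[1,0,-0.4,0.55,0],[1,0,-0.4,0.55,0]]])

```text
clock: 7.88
tcp_pos: [0.5355, 0.3059, 0.0985]
orientation: [3.138, -0.002, -0.006]
contact_force: [0.4, 0.1, -3.8]
grip_width: 0.0533
gripper_force: 43.4
```

Request:
play_rows(commands=[[[1,0,0,0.05,0],[1,0,0,0.1,0],[1,0,0,0.13,0],[1,0,0,0.145,0],[1,0,0,0.15,0],[1,0,0,0.155,0],[1,0,0,0.155,0]]])

```text
clock: 8.47
tcp_pos: [0.537, 0.3079, 0.072]
orientation: [3.141, -0.001, 0.001]
contact_force: [-4.0, -3.4, 7.9]
grip_width: 0.0531
gripper_force: 44.5
```

Request:
play_rows(commands=[[[-1,0,0,0,0],[-1,0,0,0,0],[-1,0,0,0,0],[-1,0,0,0,0],[-1,0,0,0,0],[-1,0,0,-0.1,0],[-1,0,0,-0.25,0],[-1,0,0,-0.45,0],[-1,0,0,-0.65,0],[-1,0,0,-0.75,0],[-1,0,0,-0.75,0]]])

```text
clock: 9.38
tcp_pos: [0.5391, 0.3102, 0.2264]
orientation: [-3.136, 0.0, -0.013]
contact_force: [0.9, -0.7, -0.4]
grip_width: 0.0853
gripper_force: 0.0
```

Request:
play_rows(commands=[[[-1,0.05,1,0,0],[-1,0.05,1,0,0],[-1,0.05,1,0,0],[-1,0.05,1,0,0],[-1,0.05,1,0,0],[-1,0.05,1,0,0],[-1,0.05,1,0,0]]])

```text
clock: 9.97
tcp_pos: [0.5466, 0.1051, 0.2196]
orientation: [3.14, -0.008, -0.001]
contact_force: [0.0, 0.5, 0.4]
grip_width: 0.0855
gripper_force: 0.0
```

Request:
play_rows(commands=[[[-1,0,1,0,0],[-1,0,1,0,0],[-1,0,1,0,0],[-1,0,1,0,0],[-1,0,1,0,0],[-1,0,1,0,0],[-1,0,1,0,0],[-1,0,1,0,0]]])

```text
clock: 10.63
tcp_pos: [0.5468, -0.0899, 0.2199]
orientation: [-3.14, -0.003, 0.001]
contact_force: [-0.9, 0.8, -0.4]
grip_width: 0.0852
gripper_force: 0.0
```

Request:
play_rows(commands=[[[-1,0,0.03,0.1,0],[-1,0,0.03,0.25,0],[-1,0,0.03,0.4,0],[-1,0,0.03,0.45,0],[-1,0,0.03,0.45,0],[-1,0,0.03,0.45,0]]])

```text
clock: 11.13
tcp_pos: [0.5471, -0.0962, 0.1307]
orientation: [-3.141, -0.004, 0.0]
contact_force: [0.3, -0.3, -0.9]
grip_width: 0.0856
gripper_force: 0.0
```

Request:
play_rows(commands=[[[-1,0,0,0.1,0],[-1,0,0,0.2,0],[-1,0,0,0.25,0],[-1,0,0,0.25,0],[1,0,0,0.25,0],[1,0,0,0.25,0],[1,0,0,0.25,0],[1,0,0,0.25,0],[1,0,0,0.25,0],[1,0,0,0.25,0],[1,0,0,0.25,0],[1,0,0,0.25,0]]], grip_force=40)

```text
clock: 12.13
tcp_pos: [0.548, -0.0975, 0.0819]
orientation: [-3.142, -0.001, -0.005]
contact_force: [-1.2, 1.0, 7.3]
grip_width: 0.0534
gripper_force: 41.1
```

Request:
play_rows(commands=[[[1,0,0,-0.05,0],[1,0,0,-0.15,0],[1,0,0,-0.25,0],[1,0,0,-0.35,0],[1,0,0,-0.45,0],[1,0,0,-0.55,0],[1,0,0,-0.62,0],[1,0,0,-0.65,0],[1,0,0,-0.65,0]]])

```text
clock: 12.88
tcp_pos: [0.5471, -0.0982, 0.212]
orientation: [3.141, -0.001, 0.004]
contact_force: [-0.2, -0.3, -2.6]
grip_width: 0.0536
gripper_force: 42.7
```

Request:
play_rows(commands=[[[1,-0.01,-0.05,0,0],[1,-0.04,-0.15,0,0],[1,-0.08,-0.3,0,0],[1,-0.12,-0.45,0,0],[1,-0.16,-0.6,0,0],[1,-0.2,-0.75,0,0],[1,-0.24,-0.88,0,0],[1,-0.26,-0.97,0,0],[1,-0.275,-1,0,0]]])

```text
clock: 13.63
tcp_pos: [0.4893, 0.1063, 0.2091]
orientation: [-3.14, -0.009, 0.004]
contact_force: [0.5, 0.2, -3.5]
grip_width: 0.0531
gripper_force: 42.7
```

Request:
play_rows(commands=[[[1,-0.02,-0.08,0,0],[1,-0.05,-0.2,0,0],[1,-0.09,-0.35,0,0],[1,-0.13,-0.5,0,0],[1,-0.17,-0.65,0,0],[1,-0.21,-0.8,0,0],[1,-0.25,-0.92,0,0],[1,-0.27,-0.98,0,0],[1,-0.275,-0.99,0,0],[1,-0.275,-0.99,0,0]]])

```text
clock: 14.47
tcp_pos: [0.4357, 0.2999, 0.2093]
orientation: [3.14, 0.002, -0.003]
contact_force: [-0.1, 0.4, -2.1]
grip_width: 0.0533
gripper_force: 42.7
```

Request:
play_rows(commands=[[[1,0,0,0.05,0],[1,0,0,0.15,0],[1,0,0,0.28,0],[1,0,0,0.42,0],[1,0,0,0.52,0],[1,0,0,0.57,0],[1,0,0,0.6,0],[1,0,0,0.6,0]]])

```text
clock: 15.13
tcp_pos: [0.4365, 0.2988, 0.0892]
orientation: [3.14, -0.002, -0.002]
contact_force: [-0.4, -0.4, -3.0]
grip_width: 0.0535
gripper_force: 42.8
```

Request:
play_rows(commands=[[[1,0,0,0.05,0],[1,0,0,0.08,0],[1,0,0,0.095,0],[1,0,0,0.1,0],[1,0,0,0.105,0],[1,0,0,0.105,0]]])

```text
clock: 15.63
tcp_pos: [0.4373, 0.3006, 0.0706]
orientation: [-3.141, -0.0, -0.003]
contact_force: [-1.3, -0.7, 6.4]
grip_width: 0.0531
gripper_force: 40.9
```

Request:
play_rows(commands=[[[-1,0,0,0,0],[-1,0,0,0,0],[-1,0,0,0,0],[-1,0,0,0,0],[-1,0,0,0,0],[-1,0,0,-0.1,0],[-1,0,0,-0.25,0],[-1,0,0,-0.45,0],[-1,0,0,-0.65,0],[-1,0,0,-0.75,0],[-1,0,0,-0.75,0]]])

```text
clock: 16.55
tcp_pos: [0.4389, 0.3023, 0.2246]
orientation: [-3.136, 0.0, -0.012]
contact_force: [1.1, 1.1, 0.3]
grip_width: 0.0851
gripper_force: 0.0
```

Request:
play_rows(commands=[[[-1,0.4,0.85,0,0],[-1,0.4,0.85,0,0],[-1,0.4,0.85,0,0],[-1,0.4,0.85,0,0],[-1,0.4,0.85,0,0],[-1,0.4,0.85,0,0]]])

```text
clock: 17.05
tcp_pos: [0.5185, 0.1233, 0.2182]
orientation: [3.138, -0.015, -0.001]
contact_force: [0.6, 0.1, 0.7]
grip_width: 0.0856
gripper_force: 0.0
```

```bash
cat > look.py <<'E'
from bench import viewer, get_obs
from h import *
M["pad"]=[cyl(.034,0,.003)]; M["standtop"]=M["stand"]
def look(jobs,tag,sep=True):
    fr={n:viewer.grab_frame(n) for n in("scene","top")}
    for n,f in fr.items(): cv2.imwrite(f"pics/{n}{tag}.png",f["pixels"][:,:,::-1].copy())
    for t,m,z,zc,yaws in jobs:
        fm=[]
        for n,f in fr.items():
            d=viewer.trace(f,t)
            if d: fm.append((f,d[0]["pixels"].astype(np.uint8),n))
        for f,k,n in fm:
            c=np.argwhere(k).mean(0)[::-1]; p=back(f,c,zc)
            res=[fit([(f,k)],M[m],[p[0],p[1],y],z,m not in("tin","pad")) for y in yaws]
            print(t,n,*min(res,key=lambda a:a[1]))
E
python3 - <<'E'
from look import *
look([("toolhead","th",.012,.03,(-.3,.0)),("orange_pad","pad",.012,.014,(0,)),("white_pad","pad",.012,.014,(0,)),("orange_tin","tin",.004,.05,(0,)),("white_tin","tin",.004,.05,(0,))],1)
i=np.vstack([cv2.imread("pics/top1.png")[120:280,110:430],cv2.imread("pics/scene1.png")[120:280,160:480]])
cv2.imwrite("pics/c1.png",cv2.resize(i,None,fx=1.8,fy=1.8,interpolation=cv2.INTER_CUBIC))
E
```

```text
toolhead scene [ 0.5887 -0.0431 -0.227 ] 0.0168
toolhead top [ 0.5934 -0.0409 -0.1673] 0.004
orange_pad scene [ 0.5425 -0.1053] 0.3044
orange_pad top [ 0.5497 -0.0955] 0.0005
white_pad scene [0.5706 0.0249] 0.0051
white_pad top [0.5731 0.0262] 0.0011
orange_tin scene [0.428  0.2996] 0.2688
orange_tin top [0.4365 0.3   ] 0.005
white_tin scene [0.5343 0.3052] 0.0021
white_tin top [0.5354 0.3053] 0.0065
```

View pics/c1.png

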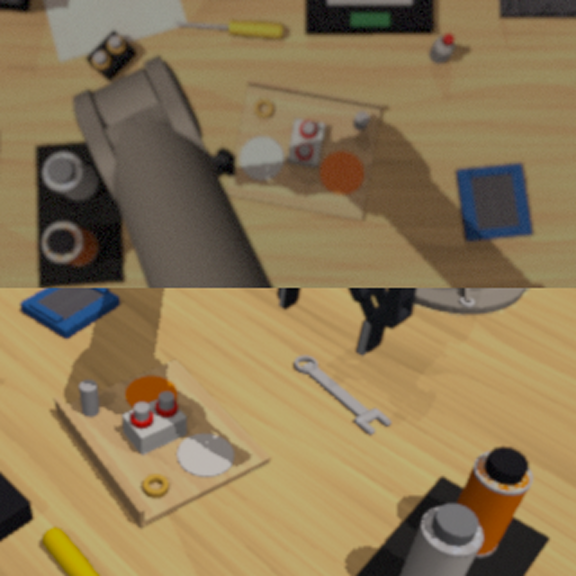

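Request:
play_rows(commands=[[[-1,0.365,0.825,0,0.121],[-1,0.365,0.825,0,0.121],[-1,0.365,0.825,0,0.121],[-1,0.365,0.825,0,0.121],[-1,0.365,0.825,0,0.121],[-1,0.365,0.825,0.15,0.121],[-1,0.365,0.825,0.35,0.121],[-1,0.365,0.825,0.5,0.121],[-1,0.365,0.825,0.6,0.121],[-1,0.365,0.825,0.6,0.121],[-1,0.365,0.825,0.6,0.121]]])

```text
clock: 18.57
tcp_pos: [0.589, -0.0347, 0.0987]
orientation: [3.127, -0.298, -0.003]
contact_force: [0.1, -0.1, 0.6]
grip_width: 0.0856
gripper_force: 0.0
```

Request:
play_rows(commands=[[[-1,0.019,0.033,0.05,0],[-1,0.019,0.033,0.15,0],[-1,0.019,0.033,0.25,0],[-1,0.019,0.033,0.3,0],[-1,0.019,0.033,0.35,0],[-1,0.019,0.033,0.38,0],[-1,0.019,0.033,0.4,0],[-1,0.019,0.033,0.4,0]]])

```text
clock: 19.23
tcp_pos: [0.5922, -0.0421, 0.0191]
orientation: [3.127, -0.298, -0.0]
contact_force: [0.5, 0.3, 0.1]
grip_width: 0.0856
gripper_force: 0.0
```

Request:
play_rows(commands=[[[1,0,0,0,0],[1,0,0,0,0],[1,0,0,0,0],[1,0,0,0,0],[1,0,0,0,0],[1,0,0,0,0],[1,0,0,0,0],[1,0,0,0,0],[1,0,0,0,0],[1,0,0,0,0]]], grip_force=60)

```text
clock: 20.07
tcp_pos: [0.5929, -0.0418, 0.0203]
orientation: [-3.127, 0.298, -0.003]
contact_force: [-1.0, 1.0, 6.3]
grip_width: 0.0451
gripper_force: 63.2
```

Request:
play_rows(commands=[[[1,0,0,-0.03,0],[1,0,0,-0.1,0],[1,0,0,-0.2,0],[1,0,0,-0.3,0],[1,0,0,-0.42,0],[1,0,0,-0.54,0],[1,0,0,-0.6,0],[1,0,0,-0.6,0]]])

```text
clock: 20.73
tcp_pos: [0.5937, -0.0422, 0.1421]
orientation: [-3.127, 0.298, -0.008]
contact_force: [0.5, 0.5, -2.6]
grip_width: 0.0449
gripper_force: 62.3
```

Request:
play_rows(commands=[[[1,-0.01,0.05,0,-0.02],[1,-0.03,0.17,0,-0.05],[1,-0.04,0.3,0,-0.08],[1,-0.06,0.43,0,-0.11],[1,-0.07,0.56,0,-0.14],[1,-0.08,0.68,0,-0.165],[1,-0.085,0.74,0,-0.185],[1,-0.085,0.74,0,-0.185]]])

```text
clock: 21.4
tcp_pos: [0.5446, -0.1885, 0.1372]
orientation: [3.137, 0.151, -0.006]
contact_force: [-1.0, 0.3, -4.0]
grip_width: 0.0447
gripper_force: 62.2
```

Request:
play_rows(commands=[[[1,-0.02,0.05,0,0],[1,-0.07,0.17,0,0],[1,-0.12,0.3,0,0],[1,-0.17,0.43,0,0],[1,-0.22,0.55,0,0],[1,-0.25,0.63,0,0],[1,-0.27,0.665,0,0],[1,-0.27,0.665,0,0],[1,-0.27,0.665,0,0]]])

```text
clock: 22.15
tcp_pos: [0.5074, -0.3204, 0.1388]
orientation: [-3.136, -0.159, 0.0]
contact_force: [-0.1, 0.5, -2.9]
grip_width: 0.0448
gripper_force: 62.2
```

```bash
python3 - <<'E'
from look import *
o=get_obs();print(o["tcp_pos"],o["orientation"])
zb=o["tcp_pos"][2]-.0075
look([("toolhead","th",zb,zb+.02,(-.1,.2))],2)
i=np.vstack([cv2.imread("pics/top2.png")[170:290,310:450],cv2.imread("pics/scene2.png")[50:170,140:280]])
cv2.imwrite("pics/c2.png",cv2.resize(i,None,fx=2.5,fy=2.5,interpolation=cv2.INTER_CUBIC))
E
```

```text
[ 0.50736319 -0.32038573  0.13876143] [-3.13608983e+00 -1.59199060e-01  4.65894366e-04]
toolhead scene [ 0.508  -0.3207 -0.0017] 0.2937
toolhead top [ 0.5038 -0.3175  0.0031] 1.5421
```

View pics/c2.png

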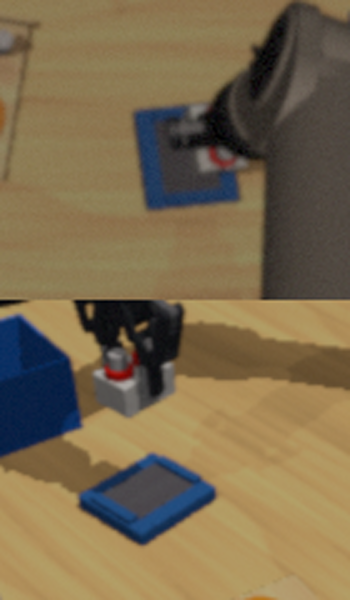

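Request:
play_rows(commands=[[[1,-0.015,0.027,0.05,0],[1,-0.015,0.027,0.15,0],[1,-0.015,0.027,0.27,0],[1,-0.015,0.027,0.37,0],[1,-0.015,0.027,0.42,0],[1,-0.015,0.027,0.45,0],[1,-0.015,0.027,0.45,0],[1,-0.015,0.027,0.45,0]]])

```text
clock: 23.02
tcp_pos: [0.5051, -0.3278, 0.0497]
orientation: [3.137, 0.158, 0.001]
contact_force: [0.5, -0.2, -2.4]
grip_width: 0.0444
gripper_force: 62.1
```

```bash
python3 - <<'E'
from look import *
look([],3)
i=np.hstack([cv2.imread("pics/top3.png")[190:270,340:430],cv2.imread("pics/scene3.png")[80:160,150:240]])
cv2.imwrite("pics/c3.png",cv2.resize(i,None,fx=4.4,fy=4.4,interpolation=cv2.INTER_CUBIC))
E
```

```text
(no output)
```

View pics/c3.png

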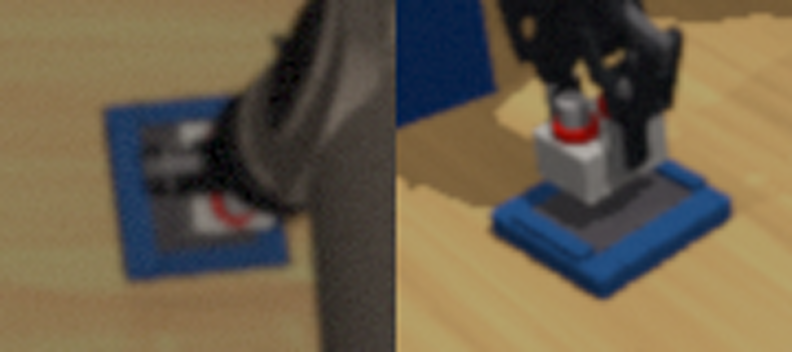

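Request:
play_rows(commands=[[[1,0,-0.005,0.03,0],[1,0,-0.005,0.06,0],[1,0,-0.005,0.085,0],[1,0,-0.005,0.1,0],[1,0,-0.005,0.11,0],[1,0,-0.005,0.117,0],[1,0,-0.005,0.117,0]]])

```text
clock: 23.7
tcp_pos: [0.5043, -0.3265, 0.0263]
orientation: [-3.137, -0.158, 0.001]
contact_force: [-1.5, 1.0, 2.9]
grip_width: 0.0448
gripper_force: 62.9
```

Request:
play_rows(commands=[[[-1,0,0,0,0],[-1,0,0,0,0],[-1,0,0,0,0],[-1,0,0,0,0],[-1,0,0,0,0],[-1,0,0,-0.1,0],[-1,0,0,-0.3,0],[-1,0,0,-0.5,0],[-1,0,0,-0.7,0],[-1,0,0,-0.9,0],[-1,0,0,-0.98,0],[-1,0,0,-0.98,0]]])

```text
clock: 24.7
tcp_pos: [0.5072, -0.328, 0.2275]
orientation: [3.132, 0.157, 0.013]
contact_force: [0.9, 0.0, 0.1]
grip_width: 0.0852
gripper_force: 0.0
```

Request:
play_rows(commands=[[[-1,0,-1,0,0],[-1,0,-1,0,0],[-1,0,-1,0,0],[-1,0,-1,0,0],[-1,0,-1,0,0],[-1,0,-1,0,0],[-1,0,-1,0,0]]])

```text
clock: 25.28
tcp_pos: [0.4839, -0.1256, 0.2212]
orientation: [-3.137, -0.165, 0.002]
contact_force: [-0.2, -0.8, 0.3]
grip_width: 0.0854
gripper_force: 0.0
```

```bash
python3 - <<'E'
from look import *
look([("stand","stand",0,0,(0,.2)),("toolhead","th",.018,.04,(-.1,.3)),("orange_tin","tin",.004,.05,(0,)),("white_tin","tin",.004,.05,(0,)),("white_pad","pad",.012,.014,(0,))],4)
i=np.hstack([cv2.imread("pics/top4.png")[190:270,340:430],cv2.imread("pics/scene4.png")[80:160,150:240]])
cv2.imwrite("pics/c4.png",cv2.resize(i,None,fx=4.4,fy=4.4,interpolation=cv2.INTER_CUBIC))
E
```

```text
stand scene [ 0.5039 -0.3225  0.0414] 0.4684
stand top [ 0.506  -0.3385  0.2319] 1.4039
toolhead scene [ 0.4998 -0.3306  0.0522] 0.0046
toolhead top [ 0.5065 -0.3287  0.0778] 0.0551
orange_tin scene [0.4294 0.2991] 0.2293
orange_tin top [0.4365 0.3025] 0.0021
white_tin scene [0.534  0.3049] 0.003
white_tin top [0.5352 0.305 ] 0.0018
white_pad scene [0.5697 0.0244] 0.0073
white_pad top [0.5718 0.0259] 0.0034
```

View pics/c4.png

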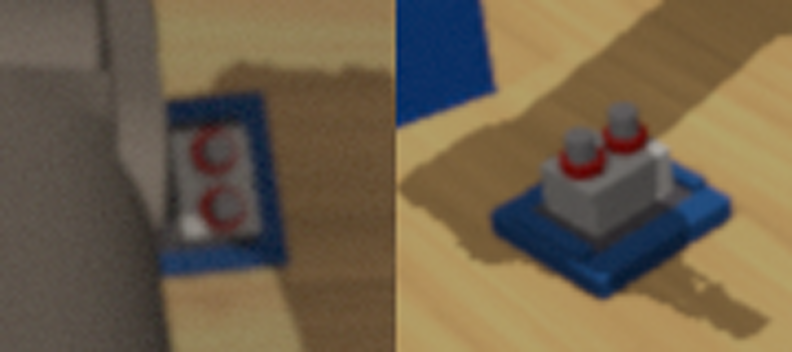

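Request:
play_rows(commands=[[[-1,0.05,-1,0,0.064],[-1,0.05,-1,0,0.064],[-1,0.05,-1,0,0.064],[-1,0.05,-1,0,0.064],[-1,0.05,-1,0,0.064],[-1,0.05,-1,0,0.064],[-1,0.05,-1,0,0.064]]])

```text
clock: 26.47
tcp_pos: [0.4741, 0.0745, 0.2221]
orientation: [-3.141, -0.008, -0.001]
contact_force: [0.4, -1.3, 0.6]
grip_width: 0.0854
gripper_force: 0.0
```

```bash
python3 - <<'E'
from look import *
look([("stand","stand",0,0,(0,.2)),("toolhead","th",.018,.04,(-.1,.3))],5)
i=np.hstack([cv2.imread("pics/top5.png")[190:270,340:430],cv2.imread("pics/scene5.png")[80:160,150:240]])
cv2.imwrite("pics/c5.png",cv2.resize(i,None,fx=4.4,fy=4.4,interpolation=cv2.INTER_CUBIC))
E
```

```text
stand scene [ 0.5041 -0.3241  0.0824] 0.4934
stand top [ 0.5063 -0.3245  0.1018] 0.4005
toolhead scene [ 0.5003 -0.3315  0.0695] 0.012
toolhead top [ 0.505  -0.3281  0.0839] 0.0073
```

View pics/c5.png

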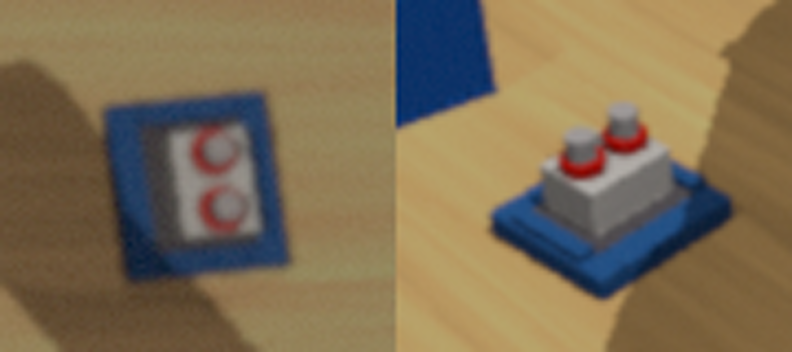

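Request:
play_rows(commands=[[[-1,-0.185,-1,0,0],[-1,-0.185,-1,0,0],[-1,-0.185,-1,0,0],[-1,-0.185,-1,0,0],[-1,-0.185,-1,0,0],[-1,-0.185,-1,0,0],[-1,-0.185,-1,0,0],[-1,-0.185,-1,0,0]]])

```text
clock: 27.43
tcp_pos: [0.4377, 0.2711, 0.2216]
orientation: [3.141, -0.002, -0.001]
contact_force: [0.4, -0.5, 0.1]
grip_width: 0.0852
gripper_force: 0.0
```

Request:
play_rows(commands=[[[-1,0,-0.13,0,0],[-1,0,-0.13,0.1,0],[-1,0,-0.13,0.25,0],[-1,0,-0.13,0.4,0],[-1,0,-0.13,0.5,0],[-1,0,-0.13,0.5,0],[-1,0,-0.13,0.5,0]]])

```text
clock: 28.02
tcp_pos: [0.4376, 0.2962, 0.1213]
orientation: [3.14, -0.004, -0.003]
contact_force: [0.8, 0.0, 0.4]
grip_width: 0.0852
gripper_force: 0.0
```

Request:
play_rows(commands=[[[-1,0,-0.02,0.1,0],[-1,0,-0.02,0.2,0],[-1,0,-0.02,0.25,0],[-1,0,-0.02,0.25,0],[1,0,-0.02,0.25,0],[1,0,-0.02,0.25,0],[1,0,-0.02,0.25,0],[1,0,-0.02,0.25,0],[1,0,-0.02,0.25,0],[1,0,-0.02,0.25,0],[1,0,-0.02,0.25,0],[1,0,-0.02,0.25,0]]], grip_force=40)

```text
clock: 29.02
tcp_pos: [0.4382, 0.3027, 0.0735]
orientation: [-3.141, 0.001, -0.004]
contact_force: [-1.4, -1.6, 5.9]
grip_width: 0.053
gripper_force: 41.2
```

Request:
play_rows(commands=[[[1,0,0,-0.05,0],[1,0,0,-0.15,0],[1,0,0,-0.25,0],[1,0,0,-0.35,0],[1,0,0,-0.45,0],[1,0,0,-0.55,0],[1,0,0,-0.65,0],[1,0,0,-0.7,0],[1,0,0,-0.7,0]]])

```text
clock: 29.77
tcp_pos: [0.4382, 0.3033, 0.2147]
orientation: [-3.139, 0.0, -0.006]
contact_force: [-0.2, -0.1, -2.1]
grip_width: 0.053
gripper_force: 42.8
```

Request:
play_rows(commands=[[[1,0.01,0.05,0,0],[1,0.04,0.15,0,0],[1,0.08,0.3,0,0],[1,0.12,0.45,0,0],[1,0.16,0.6,0,0],[1,0.2,0.75,0,0],[1,0.24,0.88,0,0],[1,0.27,0.97,0,0],[1,0.275,1,0,0]]])

```text
clock: 30.52
tcp_pos: [0.4921, 0.097, 0.2101]
orientation: [3.139, -0.009, -0.005]
contact_force: [0.1, -0.7, -2.6]
grip_width: 0.0534
gripper_force: 42.9
```

Request:
play_rows(commands=[[[1,0.02,0.08,0,0],[1,0.05,0.2,0,0],[1,0.09,0.35,0,0],[1,0.13,0.5,0,0],[1,0.17,0.65,0,0],[1,0.21,0.8,0,0],[1,0.25,0.92,0,0],[1,0.275,0.98,0,0],[1,0.28,0.99,0,0],[1,0.28,0.99,0,0]]])

```text
clock: 31.35
tcp_pos: [0.5478, -0.0952, 0.211]
orientation: [-3.141, 0.001, 0.003]
contact_force: [0.3, 1.4, -2.9]
grip_width: 0.0533
gripper_force: 42.9
```

Request:
play_rows(commands=[[[1,0,0,0.05,0],[1,0,0,0.15,0],[1,0,0,0.28,0],[1,0,0,0.4,0],[1,0,0,0.47,0],[1,0,0,0.5,0],[1,0,0,0.5,0],[1,0,0,0.5,0]]])

```text
clock: 32.02
tcp_pos: [0.5484, -0.0944, 0.1121]
orientation: [-3.141, -0.003, -0.0]
contact_force: [0.8, -0.5, -2.4]
grip_width: 0.0532
gripper_force: 42.9
```

Request:
play_rows(commands=[[[1,0,0.008,0.04,0],[1,0,0.008,0.08,0],[1,0,0.008,0.11,0],[1,0,0.008,0.125,0],[1,0,0.008,0.135,0],[1,0,0.008,0.142,0],[1,0,0.008,0.145,0],[1,0,0.008,0.145,0]]])

```text
clock: 32.68
tcp_pos: [0.5484, -0.0973, 0.0846]
orientation: [3.141, -0.0, 0.0]
contact_force: [-6.0, -0.4, 13.0]
grip_width: 0.0534
gripper_force: 44.5
```

Request:
play_rows(commands=[[[-1,0,0,0,0],[-1,0,0,0,0],[-1,0,0,0,0],[-1,0,0,0,0],[-1,0,0,0,0],[-1,0,0,-0.1,0],[-1,0,0,-0.25,0],[-1,0,0,-0.45,0],[-1,0,0,-0.65,0],[-1,0,0,-0.7,0],[-1,0,0,-0.7,0]]])

```text
clock: 33.6
tcp_pos: [0.5508, -0.0974, 0.227]
orientation: [3.14, -0.0, 0.012]
contact_force: [-0.2, 0.5, 0.3]
grip_width: 0.0852
gripper_force: 0.0
```

Request:
play_rows(commands=[[[-1,-0.03,-1,0,0],[-1,-0.03,-1,0,0],[-1,-0.03,-1,0,0],[-1,-0.03,-1,0,0],[-1,-0.03,-1,0,0],[-1,-0.03,-1,0,0],[-1,-0.03,-1,0,0]]])

```text
clock: 34.18
tcp_pos: [0.5412, 0.1053, 0.2217]
orientation: [-3.141, -0.008, 0.003]
contact_force: [-0.2, 0.4, -0.7]
grip_width: 0.0854
gripper_force: 0.0
```

Request:
play_rows(commands=[[[-1,-0.03,-1,0,0],[-1,-0.03,-1,0,0],[-1,-0.03,-1,0,0],[-1,-0.03,-1,0,0],[-1,-0.03,-1,0,0],[-1,-0.03,-1,0,0],[-1,-0.03,-1,0,0],[-1,-0.03,-1,0,0]]])

```text
clock: 34.85
tcp_pos: [0.5368, 0.3003, 0.2217]
orientation: [3.139, -0.003, -0.002]
contact_force: [0.3, -1.3, -0.1]
grip_width: 0.0854
gripper_force: 0.0
```

```bash
python3 - <<'E'
from look import *
look([("orange_tin","tin",.015,.05,(0,)),("white_pad","pad",.012,.014,(0,)),("toolhead","th",.018,.04,(-.1,.3))],6)
E
```

```text
orange_tin scene [ 0.5457 -0.1   ] 0.0017
orange_tin top [ 0.5479 -0.0989] 0.0027
white_pad scene [0.5697 0.0243] 0.007
white_pad top [0.5725 0.0254] 0.0163
toolhead scene [ 0.5009 -0.3312  0.112 ] 0.0056
toolhead top [ 0.5044 -0.3278  0.1159] 0.0057
```

Request:
play_rows(commands=[[[-1,0,-0.035,0,0],[-1,0,-0.035,0.1,0],[-1,0,-0.035,0.25,0],[-1,0,-0.035,0.4,0],[-1,0,-0.035,0.5,0],[-1,0,-0.035,0.5,0],[-1,0,-0.035,0.5,0]]])

```text
clock: 35.83
tcp_pos: [0.5357, 0.31, 0.1224]
orientation: [3.141, 0.001, -0.003]
contact_force: [-0.3, -0.3, 0.4]
grip_width: 0.0854
gripper_force: 0.0
```

Request:
play_rows(commands=[[[-1,0,0,0.1,0],[-1,0,0,0.2,0],[-1,0,0,0.25,0],[-1,0,0,0.25,0],[1,0,0,0.25,0],[1,0,0,0.25,0],[1,0,0,0.25,0],[1,0,0,0.25,0],[1,0,0,0.25,0],[1,0,0,0.25,0],[1,0,0,0.25,0],[1,0,0,0.25,0]]], grip_force=40)

```text
clock: 36.83
tcp_pos: [0.5375, 0.3098, 0.0747]
orientation: [-3.141, 0.001, -0.004]
contact_force: [-0.4, -1.5, 7.3]
grip_width: 0.0534
gripper_force: 40.9
```

Request:
play_rows(commands=[[[1,0,0,-0.05,0],[1,0,0,-0.15,0],[1,0,0,-0.25,0],[1,0,0,-0.35,0],[1,0,0,-0.45,0],[1,0,0,-0.55,0],[1,0,0,-0.65,0],[1,0,0,-0.7,0],[1,0,0,-0.7,0]]])

```text
clock: 37.58
tcp_pos: [0.5372, 0.3108, 0.2158]
orientation: [-3.139, -0.0, -0.006]
contact_force: [1.4, 0.4, -2.6]
grip_width: 0.0532
gripper_force: 43.2
```

Request:
play_rows(commands=[[[1,0.01,0.05,0,0],[1,0.03,0.15,0,0],[1,0.06,0.3,0,0],[1,0.08,0.45,0,0],[1,0.11,0.6,0,0],[1,0.13,0.75,0,0],[1,0.16,0.88,0,0],[1,0.18,0.97,0,0],[1,0.18,1,0,0],[1,0.18,1,0,0]]])

```text
clock: 38.42
tcp_pos: [0.5716, 0.1062, 0.2111]
orientation: [3.14, -0.007, -0.005]
contact_force: [-0.3, -0.1, -3.6]
grip_width: 0.0534
gripper_force: 43.1
```

Request:
play_rows(commands=[[[1,0,0.07,0,0],[1,0,0.2,0,0],[1,0,0.32,0,0],[1,0,0.4,0,0],[1,0,0.41,0,0],[1,0,0.41,0.1,0],[1,0,0.41,0.22,0],[1,0,0.41,0.35,0],[1,0,0.41,0.45,0],[1,0,0.41,0.5,0],[1,0,0.41,0.5,0],[1,0,0.41,0.5,0]]])

```text
clock: 39.42
tcp_pos: [0.5721, 0.029, 0.1129]
orientation: [-3.141, -0.003, 0.001]
contact_force: [0.4, 0.5, -3.8]
grip_width: 0.0533
gripper_force: 43.1
```

Request:
play_rows(commands=[[[1,0.006,0.005,0.04,0],[1,0.006,0.005,0.08,0],[1,0.006,0.005,0.11,0],[1,0.006,0.005,0.125,0],[1,0.006,0.005,0.135,0],[1,0.006,0.005,0.138,0],[1,0.006,0.005,0.14,0],[1,0.006,0.005,0.14,0]]])

```text
clock: 40.08
tcp_pos: [0.574, 0.0265, 0.0858]
orientation: [3.141, -0.0, 0.002]
contact_force: [-2.0, -1.0, 3.9]
grip_width: 0.0531
gripper_force: 43.5
```

Request:
play_rows(commands=[[[-1,0,0,0,0],[-1,0,0,0,0],[-1,0,0,0,0],[-1,0,0,0,0],[-1,0,0,0,0],[-1,0,0,-0.1,0],[-1,0,0,-0.25,0],[-1,0,0,-0.45,0],[-1,0,0,-0.65,0],[-1,0,0,-0.7,0],[-1,0,0,-0.7,0]]])

```text
clock: 41.0
tcp_pos: [0.5759, 0.0273, 0.2292]
orientation: [-3.141, 0.0, -0.012]
contact_force: [0.7, -0.4, -0.6]
grip_width: 0.0854
gripper_force: 0.0
```

Request:
play_rows(commands=[[[-1,0,-1,0,0],[-1,0,-1,0,0],[-1,0,-1,0,0],[-1,0,-1,0,0],[-1,0,-1,0,0],[-1,0,-1,0,0],[-1,0,-1,0,0]]])

```text
clock: 41.58
tcp_pos: [0.572, 0.2295, 0.2234]
orientation: [-3.141, -0.008, 0.004]
contact_force: [0.4, -1.6, 0.1]
grip_width: 0.0852
gripper_force: 0.0
```

```bash
python3 - <<'E'
from look import *
look([("rack","rack",0,0.01,(-.2,)),("orange_tin","tin",.015,.05,(0,)),("white_tin","tin",.015,.05,(0,)),("toolhead","th",.018,.04,(-.1,.3))],7)
i=np.hstack([cv2.imread("pics/top7.png")[160:250,230:330],cv2.imread("pics/scene7.png")[130:260,185:310][5:95]])
i=cv2.resize(cv2.imread("pics/top7.png")[150:270,230:410],None,fx=4,fy=4,interpolation=cv2.INTER_CUBIC)
cv2.imwrite("pics/c7.png",i)
cv2.imwrite("pics/c7s.png",cv2.resize(cv2.imread("pics/scene7.png")[90:260,160:320],None,fx=3.5,fy=3.5,interpolation=cv2.INTER_CUBIC))
E
```

```text
rack scene [ 0.585  -0.0389 -0.1587] 0.5404
rack top [ 0.5861 -0.0389 -0.1824] 0.3381
orange_tin scene [ 0.5454 -0.1001] 0.0035
orange_tin top [ 0.5471 -0.098 ] 0.0023
white_tin scene [0.5698 0.0215] 0.0014
white_tin top [0.5726 0.0224] 0.0014
toolhead scene [ 0.5005 -0.3303  0.0238] 0.012
toolhead top [ 0.5044 -0.328   0.0772] 0.0133
```

View pics/c7.png

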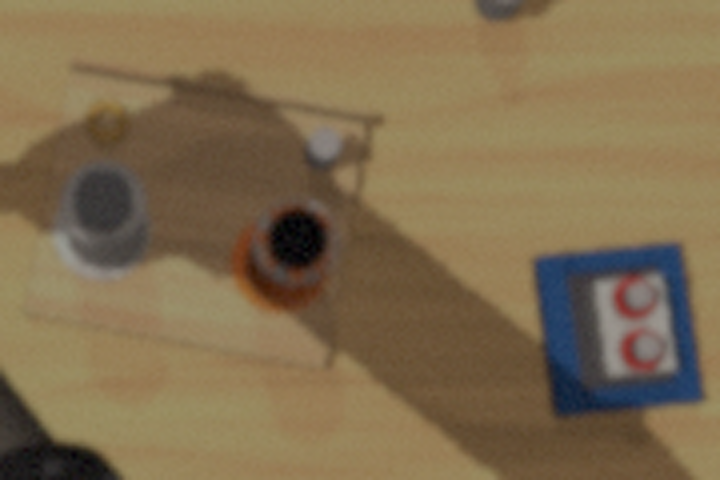

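View pics/c7s.png

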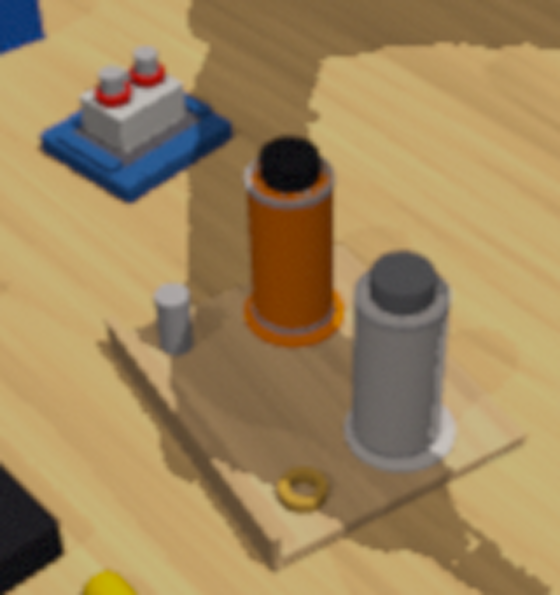

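Request:
play_rows(commands=[[[-1,0.01,1,0,0],[-1,0.01,1,0,0],[-1,0.01,1,0,0],[-1,0.01,1,0,0],[-1,0.01,1,0,0],[-1,0.01,1,0,0],[-1,0.01,1,0.1,0],[-1,0.01,1,0.25,0],[-1,0.01,1,0.4,0],[-1,0.01,1,0.45,0],[-1,0.01,1,0.45,0],[-1,0.01,1,0.45,0]]])

```text
clock: 43.08
tcp_pos: [0.5757, 0.027, 0.1354]
orientation: [-3.141, -0.0, 0.0]
contact_force: [-0.1, 1.1, -0.2]
grip_width: 0.0854
gripper_force: 0.0
```

Request:
play_rows(commands=[[[-1,-0.006,0,0.1,0],[-1,-0.006,0,0.2,0],[-1,-0.006,0,0.255,0],[-1,-0.006,0,0.255,0],[1,-0.006,0,0.255,0],[1,-0.006,0,0.255,0],[1,-0.006,0,0.255,0],[1,-0.006,0,0.255,0],[1,-0.006,0,0.255,0],[1,-0.006,0,0.255,0],[1,-0.006,0,0.255,0],[1,-0.006,0,0.255,0]]])

```text
clock: 44.08
tcp_pos: [0.5757, 0.0264, 0.0857]
orientation: [3.141, -0.001, 0.005]
contact_force: [-0.4, -1.9, 6.4]
grip_width: 0.0536
gripper_force: 41.1
```

Request:
play_rows(commands=[[[1,0,0,-0.02,0],[1,0,0,-0.05,0],[1,0,0,-0.05,0],[1,0,-0.008,-0.05,0],[1,0,-0.016,-0.05,0],[1,0,-0.016,-0.05,0],[1,0,-0.016,-0.05,0],[1,0,-0.016,-0.03,0],[1,0,-0.016,-0.015,0],[1,0,-0.016,-0.005,0],[1,0,-0.016,0,0],[1,0,-0.016,0,0]]])

```text
clock: 45.08
tcp_pos: [0.5754, 0.0297, 0.0854]
orientation: [3.141, -0.001, 0.003]
contact_force: [-3.0, -1.0, 9.6]
grip_width: 0.0532
gripper_force: 41.3
```

Request:
play_rows(commands=[[[-1,0,0,0,0],[-1,0,0,0,0],[-1,0,0,0,0],[-1,0,0,0,0],[-1,0,0,0,0],[-1,0,0,-0.1,0],[-1,0,0,-0.25,0],[-1,0,0,-0.45,0],[-1,0,0,-0.65,0],[-1,0,0,-0.7,0],[-1,0,0,-0.7,0]]])

```text
clock: 46.0
tcp_pos: [0.5767, 0.0305, 0.2281]
orientation: [-3.141, 0.0, -0.012]
contact_force: [-0.2, -1.0, -1.2]
grip_width: 0.0858
gripper_force: 0.0
```

Request:
play_rows(commands=[[[-1,-0.135,0.635,0,0],[-1,-0.135,0.635,0,0],[-1,-0.135,0.635,0,0],[-1,-0.135,0.635,0,0],[-1,-0.135,0.635,0,0],[-1,-0.135,0.635,0.1,0],[-1,-0.135,0.635,0.25,0],[-1,-0.135,0.635,0.4,0],[-1,-0.135,0.635,0.45,0],[-1,-0.135,0.635,0.45,0],[-1,-0.135,0.635,0.45,0]]])

```text
clock: 46.92
tcp_pos: [0.5474, -0.0961, 0.1338]
orientation: [-3.141, -0.002, 0.002]
contact_force: [0.1, 0.4, 0.4]
grip_width: 0.0855
gripper_force: 0.0
```

Then shift orange by (+2.3, +2.8) mm.

Request:
play_rows(commands=[[[-1,0.004,0.005,0.1,0],[-1,0.004,0.005,0.2,0],[-1,0.004,0.005,0.255,0],[-1,0.004,0.005,0.255,0],[1,0.004,0.005,0.255,0],[1,0.004,0.005,0.255,0],[1,0.004,0.005,0.255,0],[1,0.004,0.005,0.255,0],[1,0.004,0.005,0.255,0],[1,0.004,0.005,0.255,0],[1,0.004,0.005,0.255,0],[1,0.004,0.005,0.255,0]]])

```text
clock: 47.92
tcp_pos: [0.5493, -0.098, 0.0845]
orientation: [3.141, 0.0, 0.004]
contact_force: [-0.9, 1.4, 6.3]
grip_width: 0.053
gripper_force: 41.7
```

Request:
play_rows(commands=[[[1,0,0,-0.02,0],[1,0,0,-0.05,0],[1,0,0,-0.05,0],[1,0.006,-0.007,-0.05,0],[1,0.012,-0.014,-0.05,0],[1,0.012,-0.014,-0.05,0],[1,0.012,-0.014,-0.05,0],[1,0.012,-0.014,-0.03,0],[1,0.012,-0.014,-0.015,0],[1,0.012,-0.014,-0.005,0],[1,0.012,-0.014,0,0],[1,0.012,-0.014,0,0]]])

```text
clock: 48.92
tcp_pos: [0.5507, -0.0953, 0.0846]
orientation: [3.141, -0.0, -0.0]
contact_force: [-5.8, 1.0, 17.4]
grip_width: 0.0531
gripper_force: 44.5
```

Request:
play_rows(commands=[[[-1,0,0,0,0],[-1,0,0,0,0],[-1,0,0,0,0],[-1,0,0,0,0],[-1,0,0,0,0],[-1,0,0,-0.1,0],[-1,0,0,-0.25,0],[-1,0,0,-0.45,0],[-1,0,0,-0.65,0],[-1,0,0,-0.7,0],[-1,0,0,-0.7,0]]])

```text
clock: 49.83
tcp_pos: [0.553, -0.0954, 0.2269]
orientation: [3.14, -0.0, 0.012]
contact_force: [0.5, -0.2, -0.9]
grip_width: 0.0858
gripper_force: 0.0
```

Request:
play_rows(commands=[[[-1,-0.2,-1,0,0],[-1,-0.2,-1,0,0],[-1,-0.2,-1,0,0],[-1,-0.2,-1,0,0],[-1,-0.2,-1,0,0],[-1,-0.2,-1,0,0],[-1,-0.2,-1,0,0]]])

```text
clock: 50.42
tcp_pos: [0.5092, 0.1072, 0.2218]
orientation: [-3.141, -0.009, 0.003]
contact_force: [-0.6, -1.7, -0.3]
grip_width: 0.0853
gripper_force: 0.0
```

Request:
play_rows(commands=[[[-1,0,-0.8,0,0],[-1,0,-0.8,0,0],[-1,0,-0.8,0,0],[-1,0,-0.8,0,0],[-1,0,-0.8,0,0],[-1,0,-0.8,0,0],[-1,0,-0.8,0,0]]])

```text
clock: 51.0
tcp_pos: [0.5109, 0.2626, 0.2217]
orientation: [3.14, -0.003, -0.002]
contact_force: [-0.2, -0.2, 0.0]
grip_width: 0.0855
gripper_force: 0.0
```

```bash
python3 - <<'E'
from look import *
look([("orange_tin","tin",.015,.05,(0,)),("white_tin","tin",.015,.05,(0,)),("toolhead","th",.018,.04,(-.1,.3)),("black_toolhead","th",0,.03,(-.7,))],8)
cv2.imwrite("pics/c8s.png",cv2.resize(cv2.imread("pics/scene8.png")[90:370,160:480],None,fx=2,fy=2,interpolation=cv2.INTER_CUBIC))
E
```

```text
orange_tin scene [ 0.5473 -0.0984] 0.0112
orange_tin top [ 0.5494 -0.0961] 0.0027
white_tin scene [0.569  0.0257] 0.0039
white_tin top [0.5715 0.026 ] 0.0012
toolhead scene [ 0.5002 -0.3321  0.0906] 0.0056
toolhead top [ 0.5055 -0.328   0.122 ] 0.0338
black_toolhead scene [ 0.7306  0.2608 -0.7483] 0.0058
black_toolhead top [ 0.7328  0.2624 -0.6911] 0.0027
```

View pics/c8s.png

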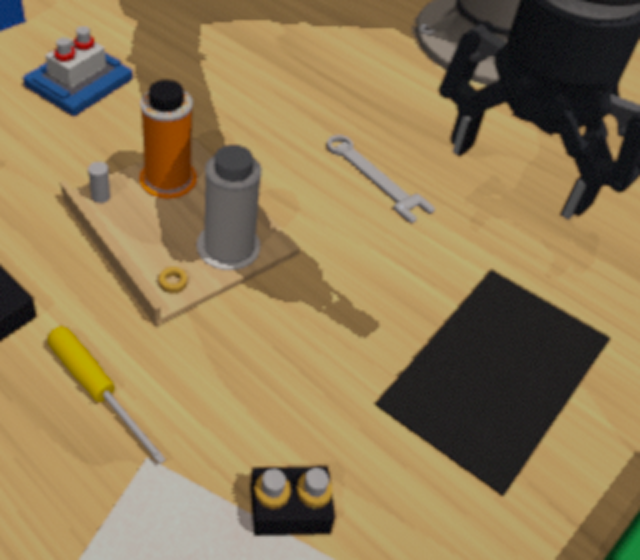

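The picture shows both tins upright and centred on their pads (crop px 167,140 and 230,205). The toolhead is seated in the stand at (78,70), and the black toolhead hasn't moved. Handing in.

```bash
python3 -c "
from bench import r
print(r.hand_in())"
```

```text
the job is handed in; nothing more can be done
None
```

The job is handed in at about 51 s: the toolhead sits in the stand between its lips (about 1 mm off centre lengthwise, 3 mm sideways), placed while both tins stood on the mat. Both tins are back upright within about 1 mm of their pad centres, and the black toolhead has not moved.

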